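# Release a sample ring from a drop cup into the square inspection tray

### The arm

A 6-joint arm with a two-finger parallel gripper is mounted at the origin on the work surface. World frame = base frame: x ahead of the robot, y to its left, z up, the work surface at z = 0. Lengths are in m, angles in rad, forces in N, time in s.
With the tool pointing down it reaches from about 0.4 to 0.925 m from the base axis. Payload 12.5 kg.
Tool frame: the origin (TCP) lies on the centre line of the jaws, within the pads' length; the fingertips stand 19 mm ahead of it and the grasp point (between the pads) is the TCP (env.nose_length is the x of the fingertips in the tool frame, in m); x points along the fingers, y is the direction in which the jaws open and shut, and the axes are right-handed (so a half turn about x gives the same grasp; the last joint's range is limited). The gripper opens to 95 mm and grips with 3 to 60 N. Pads are 20 mm wide; open, the fingers measure 119 mm over their backs; the gripper's body (75 mm by 180 mm) begins 59 mm behind the grasp point.
Start: joints at [-1.311, 0.491, 1.559, -0, 1.092, -0.106], TCP at [0.224, -0.584, 0.213] pointing down, gripper open.
Joint ranges: [-3.1, 3.1], [-0.84, 2.19], [0.05, 2.79], [-1.13, 4.28], [0.06, 2.93], [-2.69, 2.69]. Speed limits (rad/s): [2.22, 2.22, 2.79, 3.14, 3.14, 3.14].

### API

Orientations are given as a unit quaternion [x, y, z, w].
In Python, from cell import env, vision, ticket gives the robot as it stands.
- The arm moves only by the shell command python3 -m inch 'ROWS' [FORCE]. ROWS is JSON, a list of rows, each a list of 3 entries, a list of its own where there are three numbers: the shift along the tool's x, y, z in mm, then the turn about the tool's x in degrees, then the closure, from -1 (fully open) to 1 (shut), so that 0 is half open. In form: [[[x, y, z], turn, claw], ...]. A call has 1 to 20 rows; each row shifts and turns the commanded pose from where the row before left it, along the tool's axes as they then stand; what a row does not reach is not made up. A row lasts 1/12 s, in which the tool goes at most 41.7 mm and 7.16 degrees, less where a joint would pass 70% of its speed; a pose out of reach is approached as far as the arm can. A call with a gripper value outside its range is refused whole. The fingers move at their own pace and stop on an object; FORCE is the grip in N (left out, the last holds). Time passes only in rows, so rows that do not move let the fingers close. It gives the time, the measured TCP pose, the force and the opening at its end, in the units of the state.
- env.read_state(): the state, without advancing time (a new reading comes with each control period).
- vision.grab_frame(name): name is "side" or "top" or "wrist"; returns a dict with "frame" (400x640x3 uint8, red, green, blue), "K" (3x3 intrinsics, pixels), "k1" (the pictures are not rectified: a ray, as slopes to the right and down, at radius r is drawn at 1 + k1 r^2 times it, then the intrinsics apply), "rvec" (rotation vector, rad) and "tvec" (3), from world to camera coordinates, as OpenCV has them; the wrist camera has in their place "tool_from_camera" (4x4, takes a point from camera to tool coordinates, whose origin is the TCP and whose axes are the tool frame's). Camera axes: x right, y down, z forward; pixel columns grow to the right and rows downward; lengths in m; the calibration is good to about 2 mm. A picture is of the moment at which its call begins: read the wrist's pose just before it. There is no depth.
- ticket.finish_job(): hands the job in, once; it reports no verdict.
The state is a dict: "clock": time; "joints": joint angles; "dq": joint speeds; "joint_efforts": joint torques, N m; "ee_pos": TCP position; "tool_rot": TCP orientation; "force": force on the tool from outside, world axes, zero at the start; "wrist_torque": the same for the moment, N m; "width": opening from 0.0 (shut) to 1.0 (fully open).
Only numpy, scipy, OpenCV 4.12 (cv2) and the standard library are available. Lean on these libraries where they do the work, as an engineer would, in place of code of your own. Each camera call takes 0.05 s, during which the arm holds its last target.

### The job

Load the station that has the square tray: pick up the drop cup by its grip stem, hold it upright over the square tray with the cup's release tab above that station's post, and lower it so the post pushes the tab fully up; the hinged bottom swings open and drops the steel ring into the tray. Then lift the empty cup away, stand it upright on the bare bench with its bottom shut, and let go.

Things in the scene. Friction and masses are not known exactly. Their poses are not given: they have to be found in the camera images.
- drop_cup: Square aluminium cup on 4 feet, 46 x 46 mm, open top at z=52, 160 g. Origin: cup centre, under the feet; z up. Black upright grip stem, 24 (x) by 14 mm (y), centred x=42, y=0, z=40 to 115: grip across the 14 mm near z=100. Below it the release tab, a flat steel plate x=26 to 66, 34 wide, underside z=2. Pushed up (2 to 4.5 N spring) it travels 10 mm, opening the bottom in proportion; it springs back.
- flap (a joint): Angle of the cup's hinged bottom, rad: 0 shut (9 to 12 mm above the underside of the feet), 1.3 open with the tab 10 mm up. Hinged on the tab side; its other edge swings down to 27 mm below the feet. The ring slides off at about 0.8 to 1 rad.
- sample_ring: Steel sample ring, 22 mm outside, 12 mm bore, 10 mm high, 35 g, at the start lying inside the drop cup on its shut bottom. Origin: centre of its underside.
- square_station: Fixed white base 130 x 100 x 6 mm with a square-cornered steel tray, 78 (x) by 88 mm (y), 3 mm walls, floor z=9, rim z=34. Origin: under the tray's centre, on the bench; z up. Its release post, flat cap 26 mm across, stands at x=56, y=0, top z=75: with the cup's origin over the tray's centre, turned alike, the tab meets it. A similar station with a round dish is not to be loaded.
Mind the look-alikes: they are no part of the job. What is shaped like the drop_cup but blue or purple is not meant.

How it is judged:
By the outcome, as a careful person would: the job done as asked, in the order asked, and still so for the second after the job is handed in, with the robot touching nothing.
It also fails if it takes over 64 s, if anything falls off the work surface, if the arm or the gripper's body presses on something with over 40 N, if the wrist force passes 120 N, or if a joint passes its speed limit or range.

## Working session

There is one attempt and no reset: what is moved stays moved. The work goes in short steps, Python scripts to look and compute and a shell command to move; the robot and the scene stay as the last step left them, time stands still between calls to the robot, and variables do not carry over. Pictures are saved under pics/ and viewed, and the job is handed in when it is done.

```bash
ls; mkdir -p pics; python3 - <<'E'
from cell import env, vision
import cv2,pickle
s=env.read_state(); print(s)
for n in ("side","top","wrist"):
    f=vision.grab_frame(n); pickle.dump((env.read_state(),f),open(f"{n}0.pkl","wb"))
    cv2.imwrite(f"pics/{n}0.png",f["frame"][:,:,::-1]); print(n,{k:v for k,v in f.items() if k!="frame"})
E
```

```text
pics
{'clock': 0.0, 'joints': array([-1.31061830e+00,  4.91558651e-01,  1.55940338e+00,  3.20233181e-05,
        1.09170339e+00, -1.05612430e-01]), 'dq': array([-1.54279841e-03,  9.47422235e-04, -3.42983388e-05,  2.44487262e-03,
       -5.98179866e-04, -5.08381693e-04]), 'joint_efforts': array([-2.44726492e-03, -6.12641859e+01, -2.58182877e+01,  6.92085782e-02,
        4.81831993e-02, -1.10019812e-04]), 'ee_pos': array([ 0.22351821, -0.5834256 ,  0.21207818]), 'tool_rot': array([-0.6952947 , -0.12898042,  0.69533323, -0.12822257]), 'force': array([ 1.25382797,  1.38063853, -0.05620007]), 'wrist_torque': array([ 0.03396905, -0.03296534,  0.00648387]), 'width': 1.0000583957931455}
side {'K': array([[447.94147681,   0.        , 316.23587019],
       [  0.        , 447.94147681, 198.69449851],
       [  0.        ,   0.        ,   1.        ]]), 'k1': -0.11305468806725841, 'rvec': array([ 0.83140924, -2.3344664 ,  1.32083571]), 'tvec': array([0.3727262 , 0.19375492, 0.7473654 ])}
top {'K': array([[390.49907097,   0.        , 320.27710316],
       [  0.        , 390.49907097, 194.15585559],
       [  0.        ,   0.        ,   1.        ]]), 'k1': -0.07853862008037162, 'rvec': array([ 2.15185231, -2.19279242,  0.13274427]), 'tvec': array([-0.00458333,  0.49793436,  0.77107462])}
wrist {'K': array([[353.61802303,   0.        , 319.60791135],
       [  0.        , 353.61802303, 203.65978504],
       [  0.        ,   0.        ,   1.        ]]), 'k1': -0.038025687795511035, 'tool_from_camera': array([[-2.77441413e-04, -2.47454171e-01,  9.68899560e-01,
        -1.71474231e-01],
       [ 9.99999952e-01,  6.67239325e-05,  3.03388016e-04,
         6.14164719e-04],
       [-1.39723419e-04,  9.68899597e-01,  2.47454140e-01,
        -6.75150476e-02],
       [ 0.00000000e+00,  0.00000000e+00,  0.00000000e+00,
         1.00000000e+00]])}
```

View pics/side0.png

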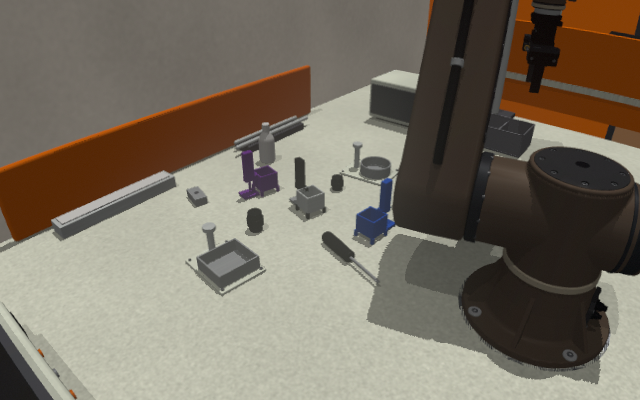

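View pics/top0.png

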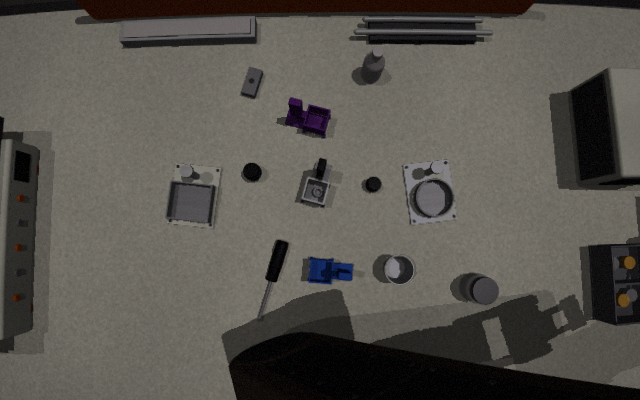

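View pics/wrist0.png

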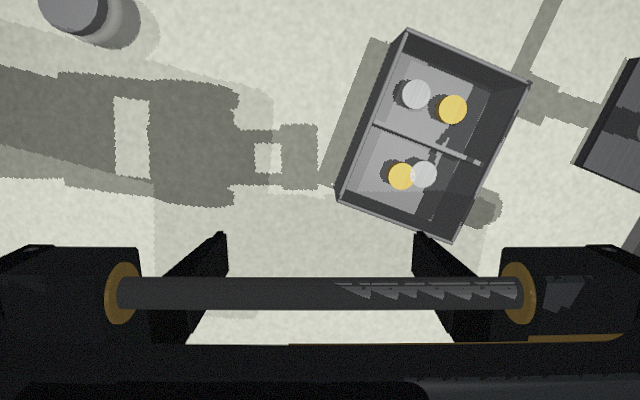

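Top view: the candidates are an aluminium cup at (316,190) with a black stem at (321,168), a purple cup at (310,118) and a blue cup at (328,270). Only the aluminium one fits. The square tray is at (191,203) with its post near (187,172); the round dish at (434,198) is to be ignored. I'll enlarge both to confirm.

```bash
python3 - <<'E'
import pickle,cv2,numpy as np
f=pickle.load(open("top0.pkl","rb"))[1]["frame"][:,:,::-1]
a=cv2.resize(f[145:220,285:350],None,fx=6,fy=6,interpolation=cv2.INTER_CUBIC)
b=cv2.resize(f[155:235,155:235],None,fx=5,fy=5,interpolation=cv2.INTER_CUBIC)
h=450;c=np.zeros((h,800,3),np.uint8);c[:450,:390]=a;c[:400,400:]=b
cv2.imwrite("pics/crop_top.png",c)
f=pickle.load(open("side0.pkl","rb"))[1]["frame"][:,:,::-1]
a=cv2.resize(f[145:225,275:340],None,fx=6,fy=6,interpolation=cv2.INTER_CUBIC)
b=cv2.resize(f[215:295,180:270],None,fx=4,fy=4,interpolation=cv2.INTER_CUBIC)
c=np.zeros((480,800,3),np.uint8);c[:480,:390]=a;c[:320,400:760]=b
cv2.imwrite("pics/crop_side.png",c)
E
```

```text
(no output)
```

View pics/crop_top.png

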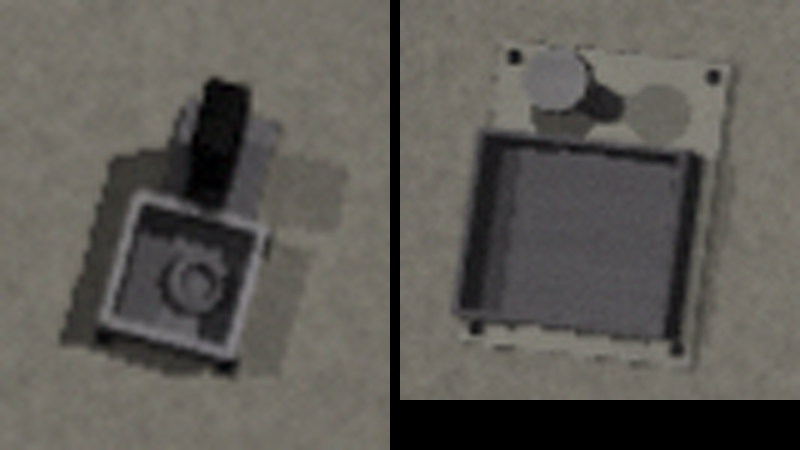

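View pics/crop_side.png

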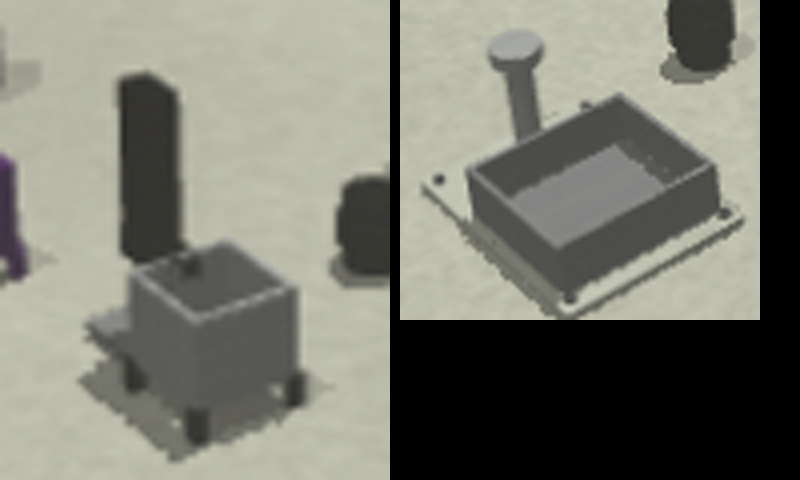

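```bash
cat > h.py <<'E'
import pickle,cv2,numpy as np
from scipy.optimize import least_squares
def proj(P,f):
    d=np.array([f["k1"],0,0,0,0.])
    return cv2.projectPoints(np.asarray(P,float).reshape(-1,1,3),f["rvec"],f["tvec"],f["K"],d)[0].reshape(-1,2)
def place(P,q):
    c,s=np.cos(q[2]),np.sin(q[2]); P=np.asarray(P,float)/1000
    return np.c_[q[0]+c*P[:,0]-s*P[:,1], q[1]+s*P[:,0]+c*P[:,1], P[:,2]]
def fit(obs,x0):
    fun=lambda q:np.concatenate([(proj(place(P,q),f)-uv).ravel() for f,P,uv in obs])
    r=least_squares(fun,x0); return r.x, r.fun.reshape(-1,2)
def src(uv,s,off): return (np.asarray(uv,float)+.5)/s-.5+np.array(off)
E
python3 - <<'E'
from h import *
T=pickle.load(open("top0.pkl","rb"))[1]; S=pickle.load(open("side0.pkl","rb"))[1]
for f in(T,S):
    R=cv2.Rodrigues(f["rvec"])[0]; print("cam",-R.T@f["tvec"])
cr=[[23,23,52],[23,-23,52],[-23,-23,52],[-23,23,52]]
ct=src([[137,193],[268,228],[232,358],[98,328],[205,80],[250,86]],6,(285,145))
top=(T,cr+[[54,7,115],[54,-7,115]],ct)
q,r=fit([top],[.5,0,0]);print("cup top",q,r.round(1).tolist())
print("pred side", ((proj(place(cr+[[54,7,115],[54,-7,115],[30,7,115],[30,-7,115]],q),S)-[275,145]+.5)*6).round())
sr=[[39,44,34],[39,-44,34],[-39,-44,34],[-39,44,34],[56,0,75]]
st=src([[84,130],[302,152],[272,340],[56,315],[157,80]],5,(155,155))
q2,r2=fit([(T,sr,st)],[.5,.2,0]);print("stn top",q2,r2.round(1).tolist())
print("pred side", ((proj(place(sr,q2),S)-[180,215]+.5)*4).round()) 
E
```

```text
cam [ 0.41180492 -0.00197793  0.82032219]
cam [-0.05421903  0.65440937  0.55120732]
cup top [ 0.50216203 -0.00363943 -0.27094988] [[-0.5, -0.1], [0.0, -0.2], [0.3, 0.5], [0.1, -0.3], [0.1, -0.5], [-0.0, 0.4]]
pred side [[127. 276.]
 [228. 241.]
 [300. 291.]
 [196. 328.]
 [114.  83.]
 [145.  74.]
 [149. 106.]
 [181.  97.]]
stn top [ 0.48722187  0.25119756 -0.12046637] [[0.1, -0.4], [-1.3, -0.5], [-0.3, 0.1], [0.4, 0.5], [1.1, 0.2]]
pred side [[ 69. 169.]
 [224.  92.]
 [321. 164.]
 [163. 249.]
 [119.  44.]]
```

```bash
python3 - <<'E'
from h import *
from cell import env
from scipy.spatial.transform import Rotation as Ro
T=pickle.load(open("top0.pkl","rb"))[1]; S=pickle.load(open("side0.pkl","rb"))[1]
cr=[[23,23,52],[23,-23,52],[-23,-23,52],[-23,23,52],[54,7,115],[54,-7,115]]
ct=src([[137,193],[268,228],[232,358],[98,328],[205,80],[250,86]],6,(285,145))
cs=src([[132,275],[228,243],[297,290],[198,322],[119,80],[147,73],[180,94]],6,(275,145))
q,r=fit([(T,cr,ct),(S,cr+[[30,-7,115]],cs)],[.5,0,0]);print("cup",q,r.round(1).tolist())
sr=[[39,44,34],[39,-44,34],[-39,-44,34],[-39,44,34],[56,0,75]]
st=src([[84,130],[302,152],[272,340],[56,315],[157,80]],5,(155,155))
ss=src([[70,172],[220,95],[317,167],[156,247],[115,44]],4,(180,215))
q2,r2=fit([(T,sr,st),(S,sr,ss)],[.5,.2,0]);print("stn",q2,r2.round(1).tolist())
s=env.read_state();R=Ro.from_quat(s["tool_rot"]).as_matrix();print(R.round(4),s["ee_pos"])
g=place([[42,0,100]],q)[0];print("grasp",g); 
p=place([[56,0,75]],q2)[0];print("post",p)
E
```

```text
cup [ 0.50205093 -0.00396117 -0.27399835] [[-0.3, -0.0], [0.2, -0.1], [0.4, 0.6], [0.2, -0.3], [0.4, -0.4], [0.2, 0.5], [-0.8, 0.1], [0.1, -0.4], [0.5, 0.1], [-0.3, 0.9], [-0.8, 0.4], [-0.2, -0.0], [0.2, 0.3]]
stn [ 0.48751901  0.25213062 -0.12470617] [[-0.3, -0.6], [-1.7, -0.5], [-0.9, 0.0], [-0.1, 0.3], [0.8, 0.1], [-0.7, -0.9], [0.6, -0.7], [0.5, -0.7], [0.9, 0.6], [0.5, 0.0]]
[[-2.000e-04  3.577e-01 -9.338e-01]
 [ 8.000e-04 -9.338e-01 -3.577e-01]
 [-1.000e+00 -8.000e-04 -1.000e-04]] [ 0.22352318 -0.58348286  0.21219575]
grasp [ 0.54248419 -0.01532565  0.1       ]
post [0.54308413 0.24516516 0.075     ]
```

```bash
python3 -m inch '[[[0,0,0],6.1,-1],[[0,0,0],6.1,-1],[[0,0,0],6.1,-1],[[0,0,0],6.1,-1],[[0,0,0],6.1,-1],[[0,0,0],6.1,-1],[[0,0,0],0,-1]]' 25 && python3 -m inch '[[[0,-15,-4],0,-1],[[0,-33,-8],0,-1],[[0,-33,-8],0,-1],[[0,-33,-8],0,-1],[[0,-33,-8],0,-1],[[0,-33,-8],0,-1],[[0,-33,-8],0,-1],[[0,-33,-8],0,-1],[[0,-33,-8],0,-1],[[0,-33,-8],0,-1],[[0,-33,-8],0,-1],[[0,-33,-8],0,-1],[[0,-33,-8],0,-1],[[0,-33,-8],0,-1],[[0,-33,-8],0,-1],[[0,-33,-8],0,-1],[[0,-33,-8],0,-1],[[0,-33,-8],0,-1],[[0,-33,-8],0,-1],[[0,-20,-5],0,-1]]'
python3 -m inch '[[[0,0,0],0,-1],[[0,0,0],0,-1],[[0,0,0],0,-1]]'
cat >> h.py <<'E'
from scipy.spatial.transform import Rotation as Ro
CUP=np.array([.50205,-.00396,-.2740]); STN=np.array([.48752,.25213,-.12471])
def todo(p,yawy,s):
    "displacement in tool axes (mm) to world p and turn about tool x (deg) to bring tool y to heading yawy"
    R=Ro.from_quat(s["tool_rot"]).as_matrix(); y=R[:,1]
    t=-(np.degrees(yawy-np.arctan2(y[1],y[0]))+180)%360; t=(t+180)%360-180
    t=-((np.degrees(yawy-np.arctan2(y[1],y[0]))+180)%360-180)
    return (R.T@(np.asarray(p)-s["ee_pos"])*1000).round(1), round(t,2), "tilt",R[:2,0].round(4)
E
python3 - <<'E'
from h import *; from cell import env,vision
s=env.read_state(); print(s["ee_pos"],s["joints"].round(2),todo(place([[42,0,100]],CUP)[0],CUP[2]-np.pi/2,s))
f=vision.grab_frame("wrist"); cv2.imwrite("pics/w1.png",f["frame"][:,:,::-1]); pickle.dump((s,f),open("w1.pkl","wb"))
E
```

```text
clock: 0.73
ee_pos: [0.2236, -0.5836, 0.2124]
tool_rot: [-0.7, 0.098, 0.7, 0.098]
force: [0.5, 0.8, -1.1]
width: 1.002
clock: 2.4
ee_pos: [0.541, -0.0159, 0.2126]
tool_rot: [0.701, -0.094, -0.701, -0.094]
force: [-0.1, 0.2, 0.6]
width: 0.998
clock: 2.65
ee_pos: [0.5398, -0.0191, 0.2125]
tool_rot: [-0.7, 0.095, 0.701, 0.095]
force: [-0.7, -0.3, -0.4]
width: 1.0
[ 0.53984721 -0.01912651  0.21249049] [-0.16  0.37  1.77 -0.    1.    1.68] (array([112.5,  -4.4,  -1.6]), np.float64(0.19), 'tilt', array([-0.0005, -0.0001]))
```

View pics/w1.png

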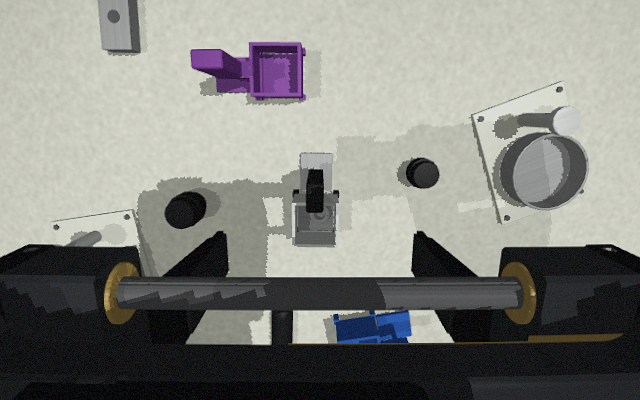

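Wrist view: the cup is just ahead of the jaws, its stem at (316,190) and rim at (315,222), with the tab at (316,160). I'll check the predicted points against an enlarged crop.

```bash
cat >> h.py <<'E'
def wf(s,f):
    "wrist frame with world->camera extrinsics"
    M=np.eye(4);M[:3,:3]=Ro.from_quat(s["tool_rot"]).as_matrix();M[:3,3]=s["ee_pos"]
    C=np.linalg.inv(M@f["tool_from_camera"]); g=dict(f); g["rvec"]=cv2.Rodrigues(C[:3,:3])[0]; g["tvec"]=C[:3,3]; return g
E
python3 - <<'E'
from h import *
s,f=pickle.load(open("w1.pkl","rb")); g=wf(s,f)
P=[[54,7,115],[54,-7,115],[30,-7,115],[30,7,115],[66,17,5],[66,-17,5],[-23,23,52],[-23,-23,52],[23,23,52],[23,-23,52]]
uv=proj(place(P,CUP),g); print(uv.round(1).tolist())
a=f["frame"][140:260,270:370,::-1]; a=cv2.resize(a,None,fx=5,fy=5,interpolation=cv2.INTER_CUBIC)
for p in uv: 
    x,y=((p-[270,140]+.5)*5-.5).round().astype(int); cv2.drawMarker(a,(int(x),int(y)),(0,0,255),cv2.MARKER_CROSS,9,1)
cv2.imwrite("pics/w1c.png",a)
E
```

```text
[[302.9, 186.1], [321.0, 186.2], [320.8, 215.9], [303.2, 215.9], [298.0, 154.6], [329.9, 154.7], [290.4, 248.9], [336.3, 249.1], [289.6, 204.5], [337.0, 204.6]]
```

View pics/w1c.png

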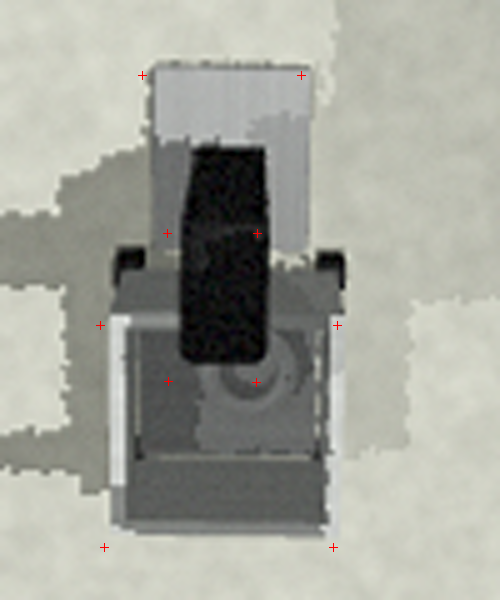

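```bash
python3 - <<'E'
from h import *
from cell import env
s,f=pickle.load(open("w1.pkl","rb")); g=wf(s,f)
P=[[30,-7,115],[30,7,115],[66,17,5],[66,-17,5],[-23,23,52],[-23,-23,52],[23,23,52],[23,-23,52]]
o=src([[269,362],[181,362],[152,66],[310,66],[112,532],[333,532],[109,316],[343,316]],5,(270,140))
q,r=fit([(g,P,o)],CUP); print(q,r.round(1).tolist(), (q-CUP).round(4))
m=(q+CUP)/2; s=env.read_state()
for c in(q,m):print(s["ee_pos"],todo(place([[42,0,100]],c)[0],c[2]-np.pi/2,s))
E
```

```text
[ 0.50419325 -0.00599711 -0.28448607] [[-0.4, 0.9], [-0.5, 0.6], [-0.0, -0.8], [0.2, -0.4], [-0.5, 0.3], [1.2, 0.9], [-0.2, -1.1], [0.5, -0.5]] [ 0.0021 -0.002  -0.0105]
[ 0.5398512  -0.01958198  0.21259451] (array([112.6,  -3. ,  -4. ]), np.float64(0.72), 'tilt', array([-0.0004, -0.0001]))
[ 0.5398512  -0.01958198  0.21259451] (array([112.6,  -3.9,  -2.7]), np.float64(0.42), 'tilt', array([-0.0004, -0.0001]))
```

```bash
python3 -m inch '[[[0,-3,-3],0.6,-1],[[15,0,0],0,-1],[[20,0,0],0,-1],[[20,0,0],0,-1],[[15,0,0],0,-1],[[10,0,0],0,-1],[[0,0,0],0,-1],[[0,0,0],0,-1]]'
python3 - <<'E'
from h import *; from cell import env,vision
s=env.read_state(); g=wf(s,vision.grab_frame("wrist")); f=g["frame"]; cv2.imwrite("pics/w2.png",f[:,:,::-1])
c=CUP+[.0015,-.0015,-.008]
print(todo(place([[42,0,100]],c)[0],c[2]-np.pi/2,s))
E
```

```text
clock: 3.37
ee_pos: [0.5443, -0.0175, 0.1328]
tool_rot: [-0.7, 0.1, 0.7, 0.1]
force: [0.1, -0.4, 0.6]
width: 1.001
(array([32.8, -0.2,  0.5]), np.float64(-0.12), 'tilt', array([-0.0003, -0.    ]))
```

View pics/w2.png

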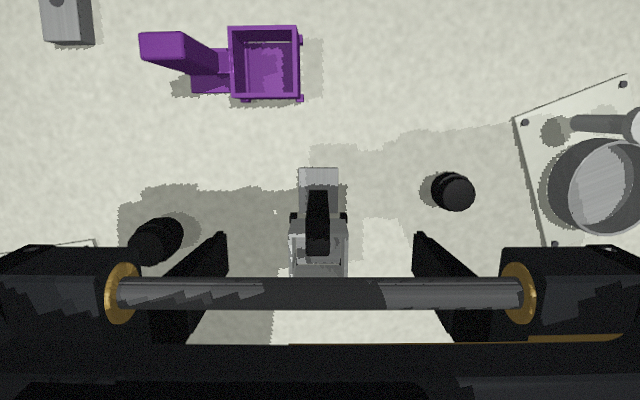

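The stem at (319,225) is centred between the jaws. Next I descend and close.

```bash
python3 -m inch '[[[12,0,0],0,-1],[[12,0,0],0,-1],[[9,0,0],0,-1],[[0,0,0],0,-1],[[0,0,0],0,1],[[0,0,0],0,1],[[0,0,0],0,1],[[0,0,0],0,1],[[0,0,0],0,1],[[0,0,0],0,1],[[0,0,0],0,1],[[0,0,0],0,1],[[0,0,0],0,1],[[0,0,0],0,1],[[0,0,0],0,1],[[0,0,0],0,1]]' 30
python3 - <<'E'
from h import *; from cell import env,vision
s=env.read_state(); print(s["ee_pos"],s["width"]*95,s["force"])
g=wf(s,vision.grab_frame("wrist")); f=g["frame"]; cv2.imwrite("pics/w3.png",cv2.resize(f[180:340,220:420,::-1],None,fx=4,fy=3.5))
E
```

```text
clock: 4.75
ee_pos: [0.5442, -0.0171, 0.0996]
tool_rot: [-0.7, 0.1, 0.7, 0.1]
force: [-0.2, 1.2, 0.9]
width: 0.218
[ 0.54420828 -0.01713197  0.09958273] 20.706963264553647 [-0.17803114  1.19884187  0.90064734]
```

View pics/w3.png

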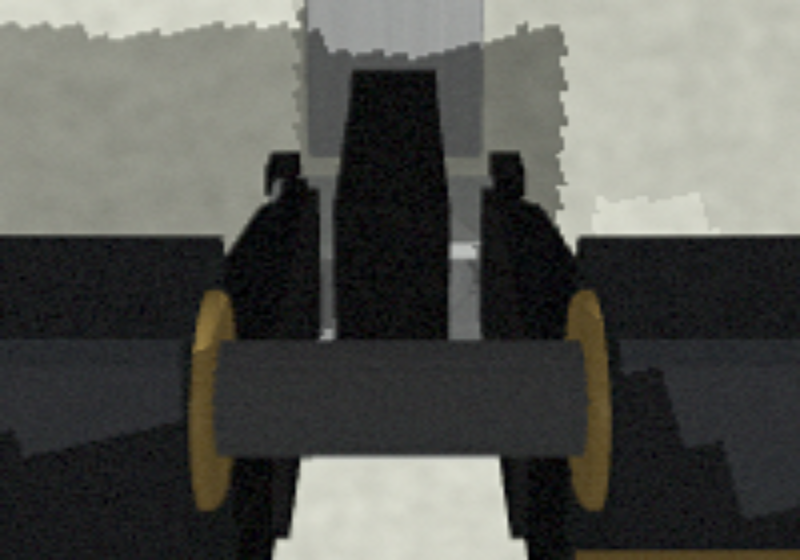

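Still closing: small gaps remain on each side and the opening reads 20.7 mm. I'll give it a few more rows, then lift.

```bash
python3 -m inch '[[[0,0,0],0,1],[[0,0,0],0,1],[[0,0,0],0,1],[[0,0,0],0,1],[[0,0,0],0,1]]'
python3 -m inch '[[[-10,0,0],0,1],[[-15,0,0],0,1],[[-20,0,0],0,1],[[-20,0,0],0,1],[[-20,0,0],0,1],[[-20,0,0],0,1],[[-15,0,0],0,1],[[-5,0,0],0,1],[[0,0,0],0,1],[[0,0,0],0,1]]'
python3 - <<'E'
from h import *; from cell import env,vision
s=env.read_state(); print(s["ee_pos"],s["width"]*95,s["force"],s["wrist_torque"])
p=place([[42,0,230]],STN)[0]; print(p,todo(p,STN[2]-np.pi/2,s))
f=vision.grab_frame("side"); cv2.imwrite("pics/s4.png",cv2.resize(f["frame"][60:260,180:400,::-1],None,fx=3.5,fy=2.9))
E
```

```text
clock: 5.22
ee_pos: [0.5442, -0.0171, 0.0996]
tool_rot: [0.7, -0.1, -0.7, -0.1]
force: [0.4, 0.5, -1.1]
width: 0.142
clock: 6.05
ee_pos: [0.5439, -0.0171, 0.2243]
tool_rot: [-0.7, 0.1, 0.7, 0.1]
force: [0.5, 0.2, -1.7]
width: 0.145
[ 0.54386851 -0.01707256  0.22431042] 13.761396729564412 [ 0.48007199  0.23582983 -1.65785745] [ 0.03009586 -0.00958313 -0.00897196]
[0.52919382 0.24690575 0.23      ] (array([  -5.7, -249.3,   87.9]), np.float64(-9.1), 'tilt', array([-0.0003, -0.    ]))
```

View pics/s4.png

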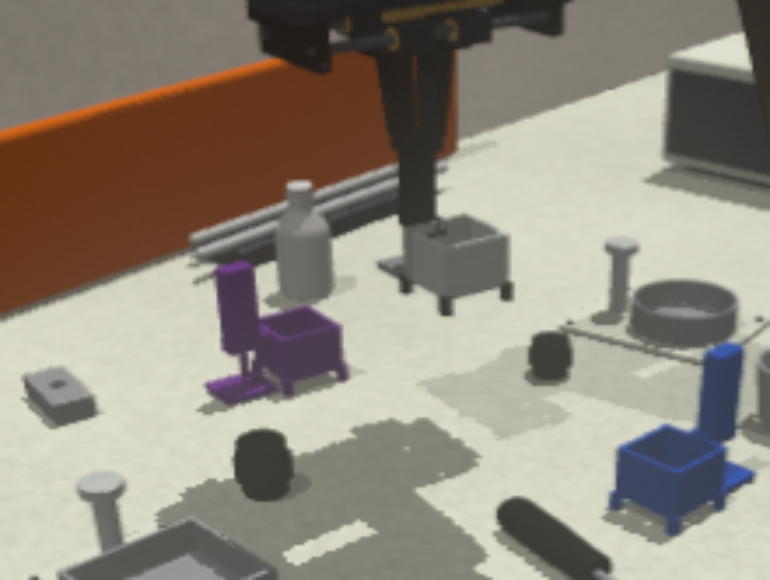

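```bash
python3 -m inch '[[[0,0,0],-3,1],[[0,0,0],-4,1],[[0,0,0],-2.1,1],[[0,-10,2],0,1],[[0,-20,4],0,1],[[0,-25,4.5],0,1],[[0,-25,4.5],0,1],[[0,-25,4.5],0,1],[[0,-25,4.5],0,1],[[0,-25,4.5],0,1],[[0,-25,4.5],0,1],[[0,-25,4.5],0,1],[[0,-25,4.5],0,1],[[0,-20,4],0,1],[[0,-10,1.5],0,1],[[0,0,0],0,1],[[0,0,0],0,1],[[0,0,0],0,1]]'
python3 - <<'E'
from h import *; from cell import env,vision
s=env.read_state(); print(s["ee_pos"],s["width"]*95,s["force"],s["wrist_torque"])
p=place([[42,0,230]],STN)[0]; print(p,todo(p,STN[2]-np.pi/2,s))
for n in("side","top"):
    f=vision.grab_frame(n); pickle.dump((s,f),open(n+"5.pkl","wb")); fr=f["frame"][:,:,::-1]
    cv2.imwrite(f"pics/{n}5.png",cv2.resize(fr[120:300,150:350] if n=="side" else fr[110:250,120:280],None,fx=4,fy=4)[:600])
s=env.read_state();f=vision.grab_frame("wrist"); pickle.dump((s,f),open("w5.pkl","wb"));cv2.imwrite("pics/w5.png",f["frame"][:,:,::-1])
E
```

```text
clock: 7.6
ee_pos: [0.5293, 0.2459, 0.2243]
tool_rot: [-0.706, 0.045, 0.706, 0.044]
force: [-0.3, 0.4, -1.6]
width: 0.145
[0.52932221 0.24592346 0.22427966] 13.819188415227257 [-0.33075004  0.35282387 -1.57851029] [ 0.05063933 -0.06965254 -0.02025843]
[0.52919382 0.24690575 0.23      ] (array([-5.7, -1. ,  0.3]), np.float64(-0.04), 'tilt', array([-0.0006, -0.0006]))
```

View pics/side5.png

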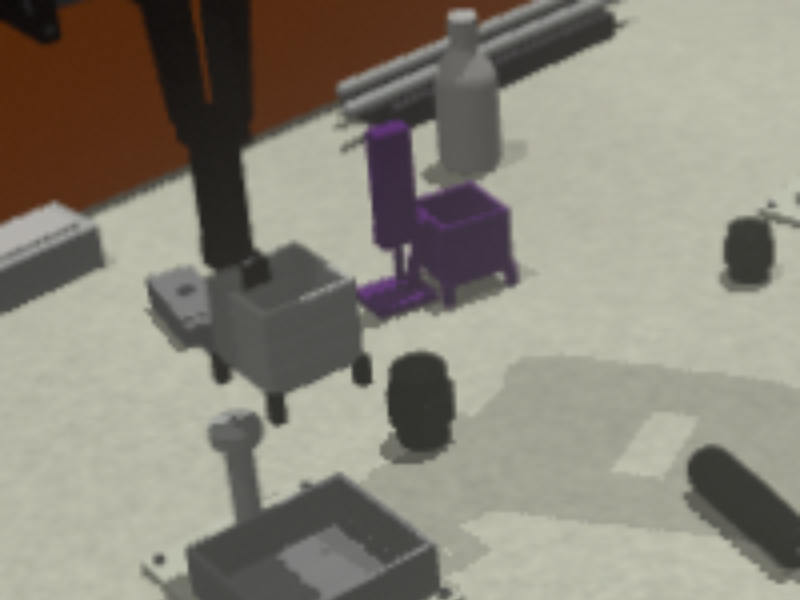

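View pics/w5.png

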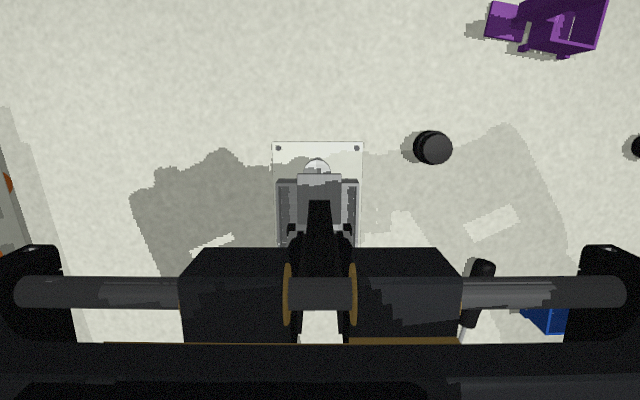

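View pics/top5.png

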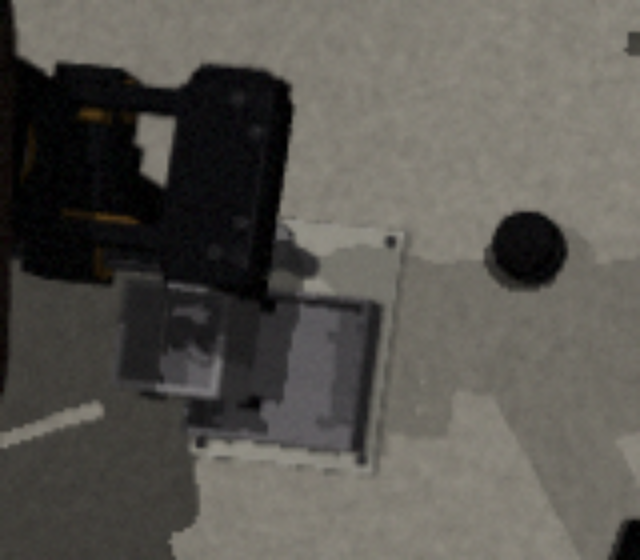

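The top and side views put the cup over the tray. In the wrist view the post cap (318,165), tab (319,180) and stem (319,220) line up laterally. I'll check the fore-aft alignment with an overlay.

```bash
python3 - <<'E'
from h import *
s,f=pickle.load(open("side5.pkl","rb")); _,t=pickle.load(open("top5.pkl","rb"))
c=place([[0,0,0]],STN)[0]; 
y=Ro.from_quat(s["tool_rot"]).as_matrix()[:,1]; yaw=np.arctan2(y[1],y[0])+np.pi/2
o=s["ee_pos"][:2]-.042*np.array([np.cos(yaw),np.sin(yaw)]); q=np.r_[o,yaw]; print(q,STN,"feet",s["ee_pos"][2]-.0996)
z=(s["ee_pos"][2]-.0996)*1000
P=np.array([[23,23,52],[23,-23,52],[-23,-23,52],[-23,23,52.]])+[0,0,z]
sr=[[39,44,34],[39,-44,34],[-39,-44,34],[-39,44,34],[56,0,75]]
out=[]
for g,(x0,y0) in((f,(195,170)),(t,(140,170))):
    a=cv2.resize(g["frame"][y0:y0+100,x0:x0+80,::-1],None,fx=5,fy=5,interpolation=cv2.INTER_CUBIC)
    for Q,w,col in((P,q,(0,0,255)),(sr,STN,(0,255,0))):
        for p in proj(place(Q,w),g):
            u=((p-[x0,y0]+.5)*5-.5).round().astype(int); cv2.drawMarker(a,tuple(int(v) for v in u),col,cv2.MARKER_CROSS,9,1)
    out.append(a)
cv2.imwrite("pics/ov5.png",np.hstack(out))
E
```

```text
[ 0.48765239  0.25117955 -0.12547396] [ 0.48752  0.25213 -0.12471] feet 0.12467965806655681
```

View pics/ov5.png

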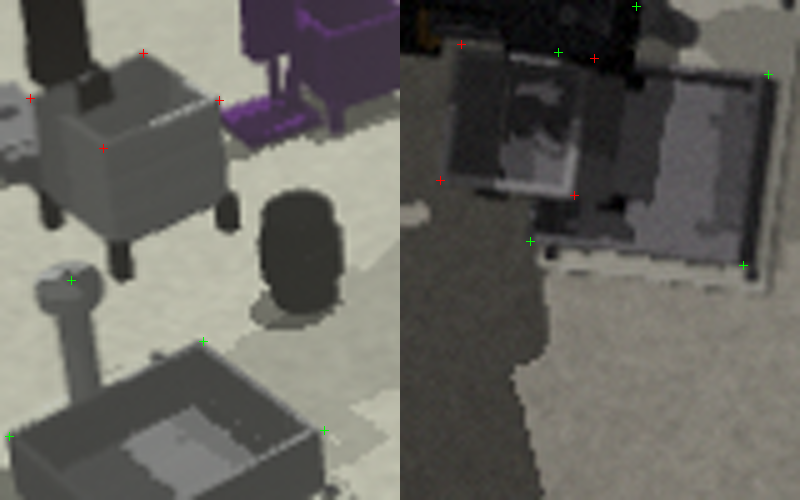

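```bash
python3 -m inch '[[[8,-0.5,0],0,1],[[12,-0.5,0],0,1],[[12,0,0],0,1],[[8,0,0],0,1],[[5,0,0],0,1],[[3,0,0],0,1],[[0,0,0],0,1],[[0,0,0],0,1]]'
python3 - <<'E'
from h import *; from cell import env,vision
s=env.read_state(); print(s["ee_pos"],s["force"],s["wrist_torque"])
f=vision.grab_frame("side")["frame"]; cv2.imwrite("pics/s6.png",cv2.resize(f[150:300,170:300,::-1],None,fx=4,fy=4,interpolation=cv2.INTER_CUBIC))
E
```

```text
clock: 8.42
ee_pos: [0.5297, 0.2478, 0.1768]
tool_rot: [0.706, -0.044, -0.706, -0.044]
force: [0.8, 0.6, -1.4]
width: 0.15
[0.52967888 0.24775478 0.17681402] [ 0.81298187  0.59533461 -1.39987571] [ 0.04296326 -0.05842657 -0.01646982]
```

View pics/s6.png

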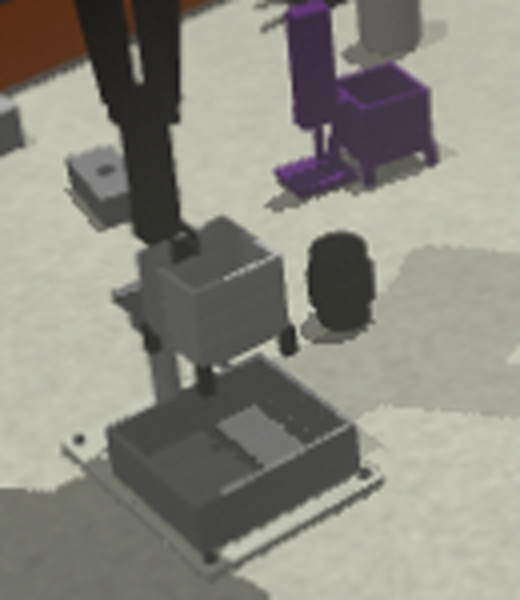

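The cup hangs just above the post, over the tray. I'll lower it slowly.

```bash
python3 -m inch '[[[2,0,0],0,1],[[2,0,0],0,1],[[1,0,0],0,1],[[1,0,0],0,1],[[0,0,0],0,1],[[0,0,0],0,1]]'; python3 -m inch '[[[2,0,0],0,1],[[2,0,0],0,1],[[1,0,0],0,1],[[0,0,0],0,1],[[0,0,0],0,1]]'; python3 -m inch '[[[1,0,0],0,1],[[1,0,0],0,1],[[1,0,0],0,1],[[0,0,0],0,1],[[0,0,0],0,1]]'
python3 - <<'E'
from h import *; from cell import env,vision
s=env.read_state(); print(s["ee_pos"],s["force"],s["wrist_torque"])
f=vision.grab_frame("side")["frame"]; cv2.imwrite("pics/s7.png",cv2.resize(f[150:300,170:300,::-1],None,fx=4,fy=4,interpolation=cv2.INTER_CUBIC))
E
```

```text
clock: 8.97
ee_pos: [0.5296, 0.2478, 0.1707]
tool_rot: [0.706, -0.044, -0.706, -0.044]
force: [-0.4, 0.6, -1.1]
width: 0.145
clock: 9.38
ee_pos: [0.5296, 0.2478, 0.1657]
tool_rot: [0.706, -0.044, -0.706, -0.044]
force: [-1.2, 0.7, 2.3]
width: 0.142
clock: 9.8
ee_pos: [0.5296, 0.2478, 0.1626]
tool_rot: [0.706, -0.044, -0.706, -0.044]
force: [0.2, 0.4, 2.5]
width: 0.145
[0.52960436 0.24778243 0.16262602] [0.24428303 0.3597962  2.45119161] [ 0.19686286 -0.11098875 -0.04322025]
```

View pics/s7.png

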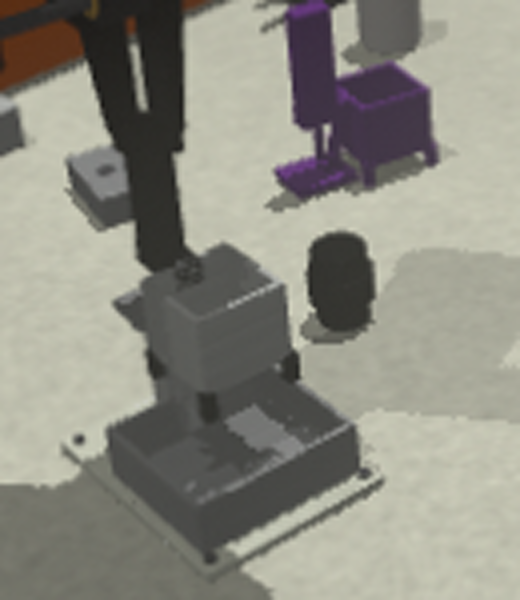

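The spring is engaged at about 4 N. I'll nudge down until the force shows the end stop.

```bash
python3 -m inch '[[[0.6,0,0],0,1],[[0,0,0],0,1],[[0,0,0],0,1]]'; python3 -m inch '[[[0.6,0,0],0,1],[[0,0,0],0,1],[[0,0,0],0,1]]'
python3 - <<'E'
from h import *; from cell import env,vision
s=env.read_state(); print(s["ee_pos"],s["force"],s["wrist_torque"])
for n in("side","top"):
    f=vision.grab_frame(n)["frame"]; cv2.imwrite(f"pics/{n}8.png",cv2.resize(f[180:300,170:300,::-1] if n=="side" else f[150:250,140:240,::-1],None,fx=5,fy=5,interpolation=cv2.INTER_CUBIC))
E
```

```text
clock: 10.1
ee_pos: [0.5296, 0.2478, 0.1623]
tool_rot: [0.706, -0.044, -0.706, -0.044]
force: [-0.4, -0.1, 5.7]
width: 0.147
clock: 10.35
ee_pos: [0.5298, 0.2479, 0.1622]
tool_rot: [0.706, -0.044, -0.705, -0.044]
force: [-1.5, -0.1, 10.9]
width: 0.148
[0.52978538 0.24788212 0.16222625] [-1.47573698 -0.05464016 10.87151134] [ 0.08961194  0.19307195 -0.04515576]
```

View pics/side8.png

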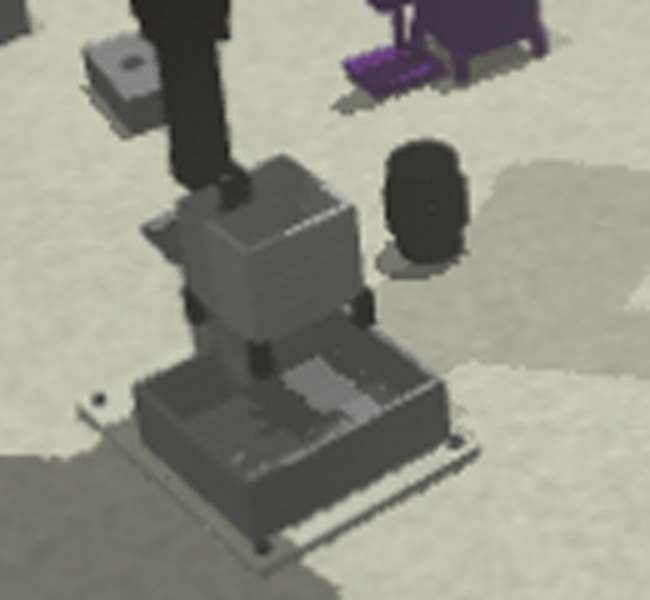

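View pics/top8.png

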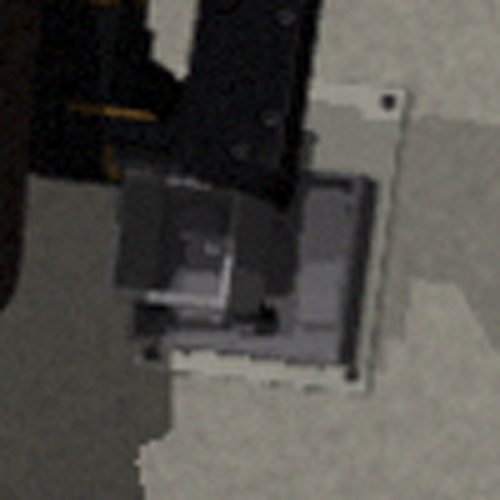

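The end stop is reached: force jumped from 2.5 to 10.9 N within 0.4 mm. I'll dwell briefly, lift and look for the ring.

```bash
python3 -m inch '[[[0,0,0],0,1],[[0,0,0],0,1],[[0,0,0],0,1],[[0,0,0],0,1],[[-2,0,0],0,1],[[-4,0,0],0,1],[[-6,0,0],0,1],[[-10,0,0],0,1],[[-15,0,0],0,1],[[-15,0,0],0,1],[[-15,0,0],0,1],[[-10,0,0],0,1],[[0,0,0],0,1],[[0,0,0],0,1]]'
python3 - <<'E'
from h import *; from cell import env,vision
s=env.read_state(); print(s["ee_pos"],s["force"],s["wrist_torque"],todo(place([[42,0,230]],STN)[0],STN[2]-np.pi/2,s))
o=[]
for n in("side","top"):
    f=vision.grab_frame(n)["frame"]; o.append(cv2.resize(f[170:290,170:270,::-1] if n=="side" else f[140:260,140:240,::-1],None,fx=4,fy=4,interpolation=cv2.INTER_CUBIC))
cv2.imwrite("pics/b9.png",np.hstack(o))
E
```

```text
clock: 11.62
ee_pos: [0.5294, 0.2477, 0.2385]
tool_rot: [0.706, -0.044, -0.706, -0.044]
force: [-0.7, -0.5, -1.7]
width: 0.144
[0.52937662 0.2476953  0.23851309] [-0.72270239 -0.46654764 -1.73547624] [-0.0115605  -0.01499295  0.00207512] (array([8.5, 0.8, 0.1]), np.float64(0.0), 'tilt', array([ 0.0002, -0.    ]))
```

View pics/b9.png

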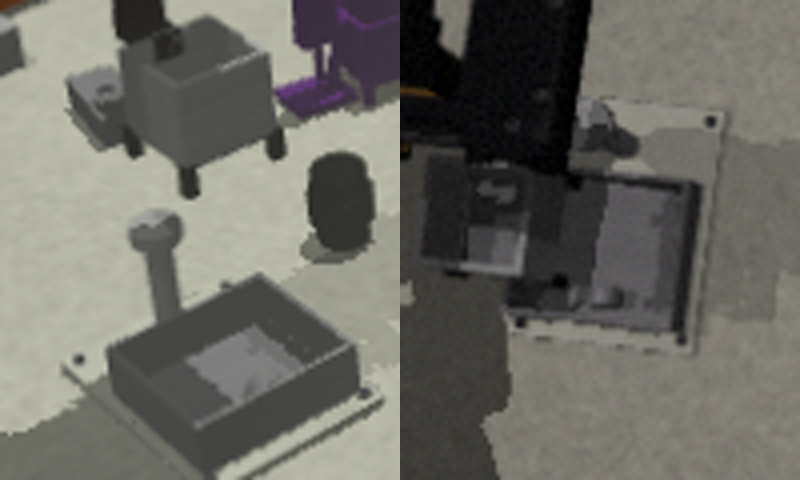

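Ring visible in the tray: (600,295) in the top crop, (255,380) in the side crop. Next I carry the cup back to its old, clear spot.

```bash
python3 -m inch '[[[0,10,-2],0,1],[[0,20,-4],0,1],[[0,25,-4.5],0,1],[[0,25,-4.5],0,1],[[0,25,-4.5],0,1],[[0,25,-4.5],0,1],[[0,25,-4.5],0,1],[[0,25,-4.5],0,1],[[0,25,-4.5],0,1],[[0,25,-4.5],0,1],[[0,20,-4],0,1],[[0,10,-1.5],0,1],[[0,0,0],0,1],[[0,0,0],0,1]]'
python3 - <<'E'
from h import *; from cell import env,vision
s=env.read_state(); print(s["ee_pos"],s["force"],s["joints"].round(2))
f=vision.grab_frame("top")["frame"]; cv2.imwrite("pics/top10.png",f[:,:,::-1])
o=[cv2.resize(f[150:240,150:240,::-1],None,fx=5,fy=5,interpolation=cv2.INTER_CUBIC)]
f=vision.grab_frame("side")["frame"]; o.append(cv2.resize(f[130:220,270:340,::-1],None,fx=5,fy=5,interpolation=cv2.INTER_CUBIC))
cv2.imwrite("pics/b10.png",np.hstack(o))
E
```

```text
clock: 12.88
ee_pos: [0.544, -0.0162, 0.238]
tool_rot: [-0.705, 0.044, 0.706, 0.045]
force: [1.0, 0.5, -1.5]
width: 0.142
[ 0.54403948 -0.01618705  0.23803853] [ 1.020792    0.50305904 -1.52722034] [-0.15  0.35  1.72  0.    1.07  1.55]
```

View pics/top10.png

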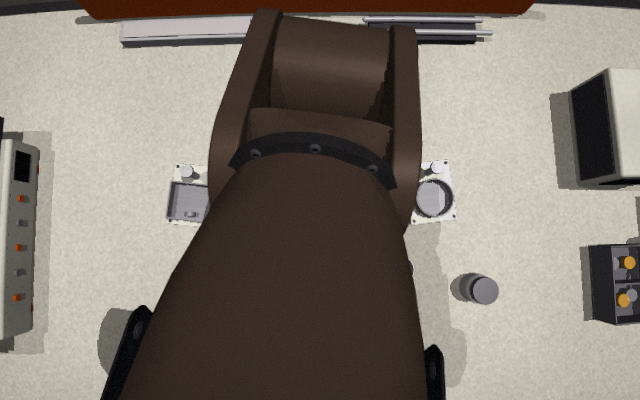

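View pics/b10.png

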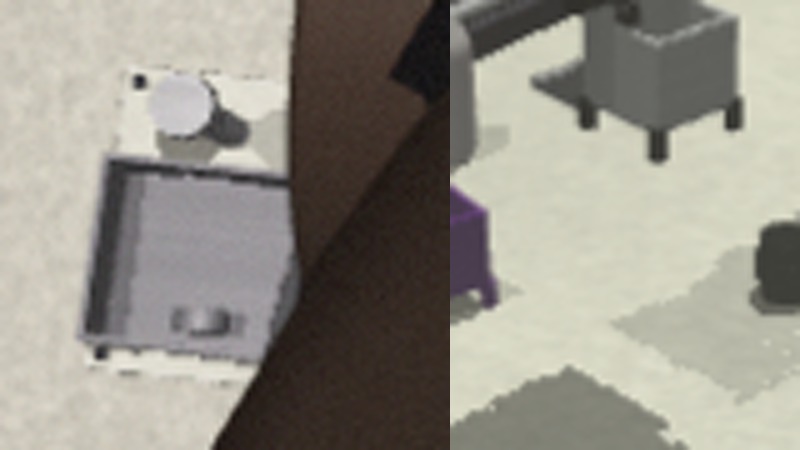

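The ring is in the tray, apparently on its edge at (208,321) of the crop, and nothing hangs below the cup. Lowering it to the bench.

```bash
python3 -m inch '[[[10,0,0],0,1],[[20,0,0],0,1],[[25,0,0],0,1],[[25,0,0],0,1],[[20,0,0],0,1],[[15,0,0],0,1],[[10,0,0],0,1],[[6,0,0],0,1],[[3,0,0],0,1],[[0,0,0],0,1],[[0,0,0],0,1]]'; python3 -m inch '[[[1,0,0],0,1],[[1,0,0],0,1],[[1,0,0],0,1],[[0,0,0],0,1],[[0,0,0],0,1]]'
```

```text
clock: 13.9
ee_pos: [0.5447, -0.016, 0.105]
tool_rot: [0.706, -0.044, -0.705, -0.044]
force: [0.3, -0.2, -1.1]
width: 0.142
clock: 14.32
ee_pos: [0.5444, -0.0162, 0.1015]
tool_rot: [0.706, -0.044, -0.706, -0.044]
force: [-0.7, -0.1, -1.4]
width: 0.146
```

```bash
python3 -m inch '[[[0.6,0,0],0,1],[[0.6,0,0],0,1],[[0,0,0],0,1],[[0,0,0],0,1]]'; python3 -m inch '[[[0.5,0,0],0,1],[[0.3,0,0],0,1],[[0,0,0],0,1],[[0,0,0],0,1]]'
python3 - <<'E'
from h import *; from cell import env,vision
f=vision.grab_frame("side")["frame"]; cv2.imwrite("pics/s11.png",cv2.resize(f[130:230,260:350,::-1],None,fx=6,fy=6,interpolation=cv2.INTER_CUBIC))
E
```

```text
clock: 14.65
ee_pos: [0.5443, -0.0161, 0.1002]
tool_rot: [-0.706, 0.044, 0.706, 0.044]
force: [0.6, 0.3, -2.3]
width: 0.144
clock: 14.98
ee_pos: [0.5445, -0.0161, 0.0996]
tool_rot: [0.706, -0.044, -0.706, -0.044]
force: [0.3, 0.6, 0.8]
width: 0.145
```

View pics/s11.png

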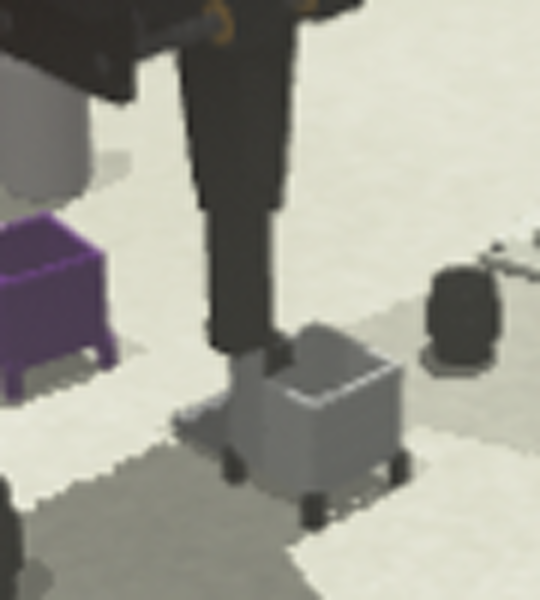

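The feet are on the bench: force rose from -2.3 to +0.8 N at the same height as the original grasp. Releasing and withdrawing.

```bash
python3 -m inch '[[[0,0,0],0,-0.5],[[0,0,0],0,-0.5],[[0,0,0],0,-0.5],[[0,0,0],0,-0.5],[[0,0,0],0,-0.5],[[0,0,0],0,-0.5],[[0,0,0],0,-0.5],[[0,0,0],0,-0.5]]' && python3 -m inch '[[[-5,0,0],0,-0.5],[[-15,0,0],0,-0.5],[[-25,0,0],0,-0.5],[[-25,0,0],0,-0.5],[[-25,0,0],0,-0.5],[[-20,0,0],0,-0.5],[[-10,0,0],0,-0.5],[[0,15,0],0,-0.5],[[0,30,0],0,-0.5],[[0,30,0],0,-0.5],[[0,30,0],0,-0.5],[[0,30,0],0,-0.5],[[0,30,0],0,-0.5],[[0,30,0],0,-0.5],[[0,30,0],0,-0.5],[[0,30,0],0,-0.5],[[0,15,0],0,-0.5],[[0,0,0],0,-0.5],[[0,0,0],0,-0.5]]'
python3 - <<'E'
from h import *; from cell import env,vision
f=vision.grab_frame("top"); T=f; f=f["frame"]; cv2.imwrite("pics/top12.png",f[:,:,::-1])
o=[cv2.resize(f[145:225,165:225,::-1],None,fx=5,fy=5,interpolation=cv2.INTER_CUBIC),cv2.resize(f[145:225,290:350,::-1],None,fx=5,fy=5,interpolation=cv2.INTER_CUBIC)]
f=vision.grab_frame("side")["frame"]; o.append(cv2.resize(f[145:225,280:340,::-1],None,fx=5,fy=5,interpolation=cv2.INTER_CUBIC)[:, :200])
cv2.imwrite("pics/b12.png",np.hstack(o))
cv2.imwrite("pics/s12.png",f[:,:,::-1])
E
```

```text
clock: 15.7
ee_pos: [0.5443, -0.0161, 0.0994]
tool_rot: [0.706, -0.044, -0.706, -0.044]
force: [-0.3, 0.1, 0.4]
width: 0.649
clock: 17.28
ee_pos: [0.5105, -0.284, 0.2239]
tool_rot: [-0.705, 0.044, 0.706, 0.045]
force: [-1.0, 0.1, -0.5]
width: 0.751
```

View pics/top12.png

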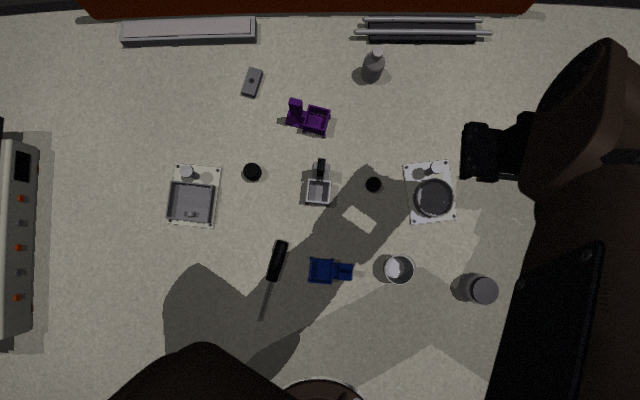

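View pics/b12.png

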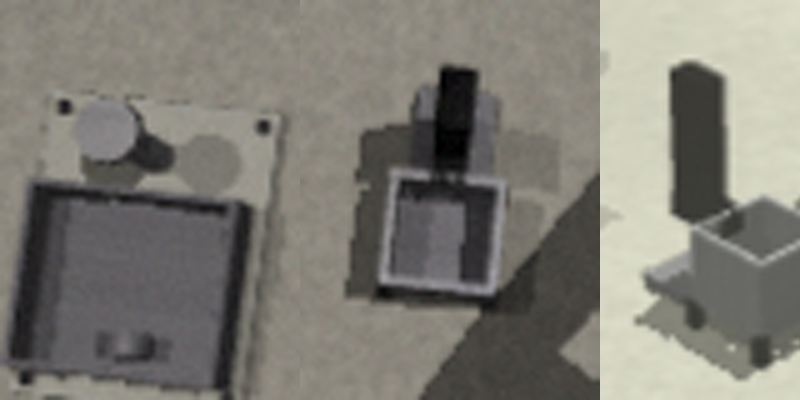

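View pics/s12.png

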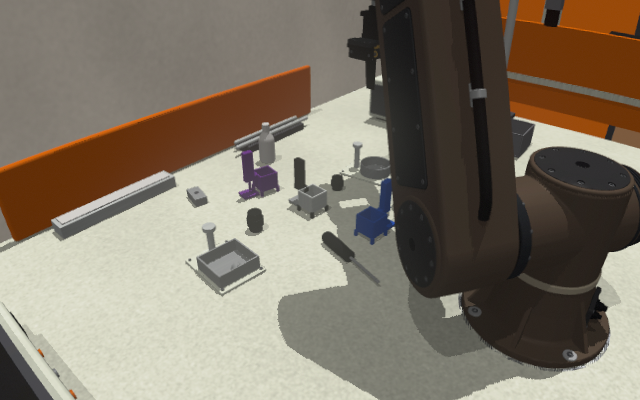

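The cup stands upright and empty with its bottom shut at (318,190). The ring is in the square tray at (190,214), and the gripper is clear of everything. Handing in.

```bash
python3 -c "
from cell import env,ticket
s=env.read_state();print(s['clock'],abs(s['dq']).max(),s['force']);print(ticket.finish_job())"
```

```text
17.3833 0.009974440434027114 [ 0.39929203 -0.20057518 -0.35563839]
the job is handed in; nothing more can be done
None
```

The square-tray station is loaded: the ring is in the tray, and the empty drop cup stands upright on the bare bench with its bottom shut. The job was handed in at 17.4 s.

- **Release:** I gripped the aluminium cup by its stem, aligned it over the square station and lowered it until the tab hit its end stop. The force rose from 2.5 N to 10.9 N over the last 0.4 mm.
- **Placing:** I set the cup back on the clear bench near where it started, let go and withdrew the arm.

**Last checks:** In the top and side views nothing else looked moved, and the gripper was touching nothing. The ring appears to be standing on its edge, not lying flat. The wrist camera's position for the cup differed from the other two cameras by about 2 mm in each of x and y; I grasped between the two. No check failed.

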